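# Latch the packed toolbox

## Robot

A 7-joint arm with a two-finger parallel gripper is mounted at the origin on the work surface. World frame = base frame: x ahead of the robot, y to its left, z up, the work surface at z = 0. Lengths are in m, angles in rad, forces in N, time in s.
With the tool pointing down it reaches from about 0.425 to 0.925 m from the base axis. Payload 6.8 kg.
Tool frame: the origin (TCP) lies midway between the tips of the shut fingers; the grasp point (between the pads) lies 19 mm behind it; z points along the fingers, x is the direction in which the jaws open and shut, and the axes are right-handed (so a half turn about z gives the same grasp; the last joint's range is limited). The gripper opens to 85 mm and grips with 20 to 120 N. Pads are 22 mm wide; open, the fingers measure 114 mm over their backs; the gripper's body (76 mm by 85 mm) begins 54 mm behind the grasp point. The pads swing forward as they close: fully open they stand 13 mm farther back than shut.
Start: joints at [1.118, 0.477, 0.022, 1.555, -0.011, 1.109, -0.083], TCP at [0.228, -0.635, 0.231] pointing down, gripper open.
Joint ranges: [-2.96, 2.96], [-0.34, 2.1], [-1.41, 1.46], [0.24, 2.44], [-1.37, 4.51], [0.17, 1.92], [-2.96, 2.96]. Speed limits (rad/s): [2.39, 2.39, 3.14, 3.14, 3.14, 3.14, 3.14].

## Interface

Orientations are given as a rotation vector (axis times angle).
In Python, from bench import r gives the robot as it stands. The module is installed in compiled form; this text tells all that it offers.
- The arm moves only by the shell command python3 -m pendant 'ROWS' [OPENING] [FORCE]. ROWS is text: rows parted by semicolons, each of 4 numbers parted by spaces: the shift along the tool's x, y, z in cm, then the turn about the tool's z in degrees. A call has 1 to 8 rows; each row shifts and turns the pose as measured when the row begins, along the tool's axes as they then stand; what a row does not reach is not made up. A row lasts 1/12 s, in which the tool goes at most 41.7 mm and 7.16 degrees, less where a joint would pass 70% of its speed; a pose out of reach is approached as far as the arm can. A call with a gripper value outside its range is refused whole. OPENING is the closure in counts, from 0 (fully open) to 255 (shut), set as the call begins (- or left out, the last holds). The fingers move at their own pace and stop on an object; FORCE is the grip in N (left out, the last holds). Time passes only in rows, so rows that do not move let the fingers close. It gives the time, the measured TCP pose, the force and the opening at its end, in the units of the state.
- r.get_obs(): the state, without advancing time (a new reading comes with each control period).
- r.grab_frame(name): name is "scene" or "top" or "wrist"; returns a dict with "color" (384x512x3 uint8, red, green, blue), "fx", "fy", "cx", "cy" (pixels), "R" (3x3) and "t" (3): a world point X has camera coordinates R X + t; the wrist camera has in their place "hand_eye" (4x4, takes a point from camera to tool coordinates, whose origin is the TCP and whose axes are the tool frame's). Camera axes: x right, y down, z forward; pixel columns grow to the right and rows downward; lengths in m; the calibration is good to about 2 mm. A picture is of the moment at which its call begins: read the wrist's pose just before it. There is no depth.
- r.hand_in(): hands the job in, once; it reports no verdict.
The state is a dict: "clock": time; "joints": joint angles; "qvel": joint speeds; "tau": joint torques, N m; "tcp_pos": TCP position; "orientation": TCP orientation; "contact_force": force on the tool from outside, world axes, zero at the start; "moment": the same for the moment, N m; "grip_width": finger opening in m.
Only numpy, scipy, OpenCV 4.12 (cv2) and the standard library are available. Lean on these libraries where they do the work, as an engineer would, in place of code of your own. Each camera call takes 0.05 s, during which the arm holds its last target.

## Task

The longer of the two black toolboxes is packed and ready to go out: swing the steel hook on its lid all the way round into its catch and let go of it. The shorter toolbox is still in use, so leave its hook as it is.

Things in the scene. Friction and masses are not known exactly. Their poses are not given: they have to be found in the camera images.
- long_hook (a joint): hook on the longer black toolbox: a flat steel bar, 14 mm wide, swinging level just above the lid about an upright pivot. Rad: 0 = closed (end stop), lying across the lid's seam in the catch; grows counter-clockwise seen from above as it opens; starts at 0.9 to 1.6, travel ends at 2.0. Stiff: about 0.6 N at its knob moves it, and it stays where it is left.
- long_pivot (a point): pivot of that hook: point on its axis, level with the lid's top face, 120 mm above the bench. Axes are the toolbox's: z up, y along its length; the closed hook points along -x. The box is fixed, 220 mm deep, 360 long, 120 high. The catch, an aluminium bracket open to one side, stands 60 mm from the pivot, its top 19 mm above the lid.
- long_knob (a point): upright knob at the free end of that hook, by which it is swung: a round steel pin, 16 mm in diameter, 100 mm from the pivot, its top 55 mm above the lid. The point lies on the pin's axis 35 mm above the lid (155 mm above the bench). Nothing else on this lid is higher than 23 mm above it.
- short_knob (a point): the like knob on the hook of the shorter black toolbox (160 mm deep, 220 long, 90 high, fixed), also a 16 mm pin, 80 mm from its pivot, top 55 mm above that lid; the point lies on its axis 35 mm above that lid (125 mm above the bench). To be left where it is.

How it is judged:
At the end, for the whole second after the job is handed in: The longer toolbox's hook rests in its catch, within 0.17 rad (10 degrees) of fully closed and still; the shorter toolbox's hook is within 20 mm of where it was (value of joint long_hook below 0.17 rad and velocity of joint long_hook between -0.1 and 0.1 rad/s and distance of short_knob from where it was at the start of the episode below 0.02 m); the robot touches nothing.
It fails at once if the shorter toolbox's hook is moved by more than 20 mm at its knob (distance of short_knob from where it was at the start of the episode above 0.02 m).
It also fails if it takes over 32 s, if anything falls off the work surface, if the arm or the gripper's body presses on something with over 40 N, if the wrist force passes 120 N, or if a joint passes its speed limit or range.

## Working session

There is one attempt and no reset: what is moved stays moved. The work goes in short steps, Python scripts to look and compute and a shell command to move; the robot and the scene stay as the last step left them, time stands still between calls to the robot, and variables do not carry over. Pictures are saved under pics/ and viewed, and the job is handed in when it is done.

```bash
mkdir -p pics; python3 - <<'E'
from bench import r
import cv2, numpy as np
o=r.get_obs(); print(o)
for n in ["scene","top","wrist"]:
    f=r.grab_frame(n); cv2.imwrite(f"pics/{n}0.png",f["color"][:,:,::-1])
    print(n,{k:(np.round(v,4).tolist() if k!="color" else 0) for k,v in f.items()})
    np.save(f"{n}0.npy",f,allow_pickle=True)
E
```

```text
{'clock': 0.0, 'joints': array([ 1.11794712,  0.47778945,  0.02232695,  1.55643135, -0.01149427,
        1.10932453, -0.08311754]), 'qvel': array([ 0.00109934,  0.00053719, -0.00052399,  0.00050976,  0.00056368,
       -0.00033145, -0.00073034]), 'tau': array([-5.01131726e-04, -5.96467924e+01,  1.60771888e+00, -2.81203365e+01,
        1.23841257e-02,  9.53905284e-03, -2.04097637e-05]), 'tcp_pos': array([ 0.22791629, -0.63473086,  0.23034111]), 'orientation': array([-2.56879629e+00,  1.80693074e+00,  2.45884970e-03]), 'contact_force': array([ 0.91341643, -0.10571205, -0.23586561]), 'moment': array([ 0.04068151, -0.02674232,  0.00435773]), 'grip_width': 0.08533988521287485}
scene {'color': 0, 'fx': 368.1936, 'fy': 368.1936, 'cx': 260.9174, 'cy': 195.4027, 'R': [[-0.827, 0.5622, -0.0018], [0.4785, 0.7022, -0.5272], [-0.2951, -0.4369, -0.8497]], 't': [0.4439, -0.1687, 1.0494]}
top {'color': 0, 'fx': 433.5087, 'fy': 433.5087, 'cx': 248.6265, 'cy': 185.0697, 'R': [[0.0252, -0.9997, 0.002], [-0.9878, -0.0252, -0.1538], [0.1538, 0.0019, -0.9881]], 't': [-0.0169, 0.5417, 1.0465]}
wrist {'color': 0, 'fx': 272.4881, 'fy': 272.4881, 'cx': 255.2197, 'cy': 195.2475, 'hand_eye': [[1.0, 0.0012, -0.001, -0.0007], [-0.0009, 0.9603, 0.2791, -0.0714], [0.0013, -0.2791, 0.9603, -0.1422], [0.0, 0.0, 0.0, 1.0]]}
```

View pics/scene0.png

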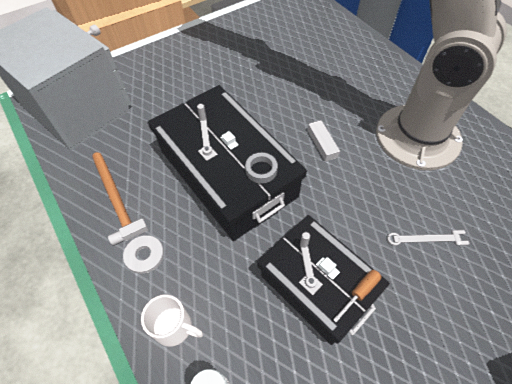

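View pics/top0.png

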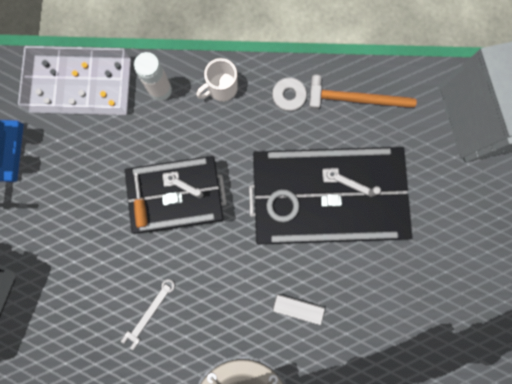

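View pics/wrist0.png

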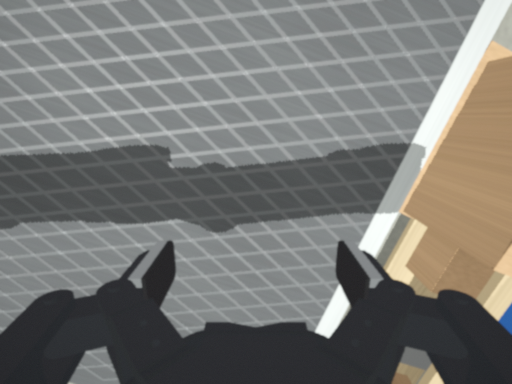

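The top view shows the long toolbox with its pivot near (332,174), its knob near (375,190) and its catch near (331,200). The short box is on the left, with its knob near (198,191). I'll zoom in next.

```bash
python3 - <<'E'
import cv2
t=cv2.imread("pics/top0.png")[140:250,245:415]; s=cv2.imread("pics/scene0.png")[80:240,140:310]
cv2.imwrite("pics/t1.png",cv2.resize(t,None,fx=4.5,fy=4.5,interpolation=cv2.INTER_CUBIC))
cv2.imwrite("pics/s1.png",cv2.resize(s,None,fx=3.6,fy=3.6,interpolation=cv2.INTER_CUBIC))
E
```

```text
(no output)
```

View pics/t1.png

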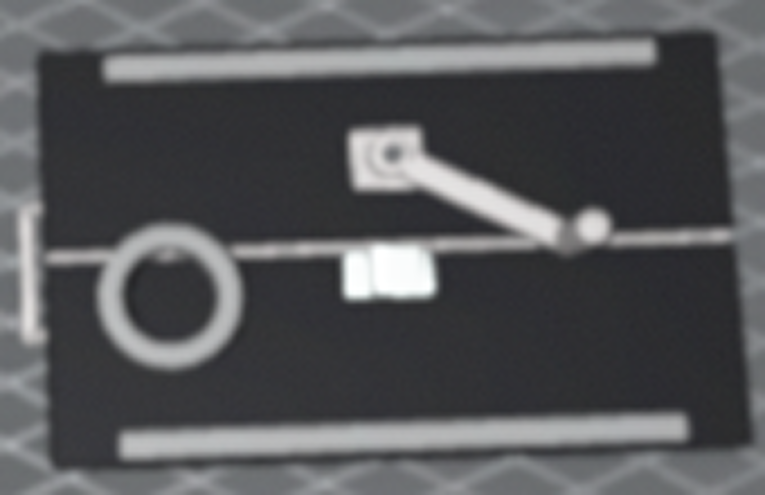

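View pics/s1.png

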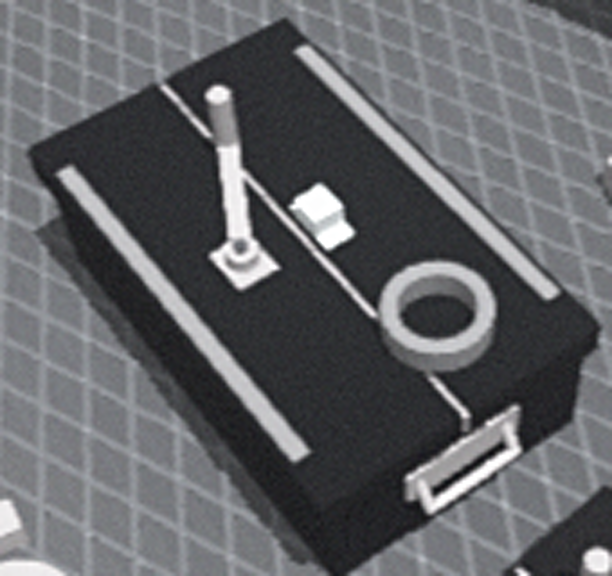

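In the zooms, the top view puts the knob's top at (592,226) and the pivot cap at (392,153). The catch is around (390,270), and the ring sits off to +y, away from the swing. The scene view puts the knob top at (220,94) and the pivot at (241,248). Next I'll work out positions from these.

```bash
cat > h.py <<'E'
import numpy as np
def load(n): return np.load(n,allow_pickle=True).item()
def ray(f,u,v):
    d=np.array([(u-f["cx"])/f["fx"],(v-f["cy"])/f["fy"],1.]); R=np.array(f["R"]); t=np.array(f["t"])
    return -R.T@t, R.T@d
def plane(f,u,v,z):
    c,d=ray(f,u,v); return c+d*(z-c[2])/d[2]
def tri(a,b):
    A=np.zeros((3,3));y=np.zeros(3)
    for c,d in (a,b):
        d=d/np.linalg.norm(d);P=np.eye(3)-np.outer(d,d);A+=P;y+=P@c
    return np.linalg.solve(A,y)
E
python3 - <<'E'
from h import *
T=load("top0.npy");S=load("scene0.npy")
t=lambda x,y:(x/4.5+245-.4,y/4.5+140-.4)
s=lambda x,y:(x/3.6+140-.4,y/3.6+80-.4)
for n,a,b,z in [("knobtop",(593,225),(220,94),.175),("pivot",(392,153),(241,248),.13),]:
    print(n,plane(T,*t(*a),z),plane(S,*s(*b),z),tri(ray(T,*t(*a)),ray(S,*s(*b))))
c=[plane(T,*t(*p),.12) for p in [(40,52),(715,33),(752,443),(52,467)]]
for p in c: print(p)
print([np.linalg.norm(c[i]-c[i-1]) for i in range(4)])
yax=(c[0]-c[1]+c[3]-c[2]);yax/=np.linalg.norm(yax);print("y",yax,"yaw",np.arctan2(-yax[0],yax[1]))
k=plane(T,*t(593,225),.175);p=plane(T,*t(392,153),.13)
xax=np.array([yax[1],-yax[0],0]);d=(k-p);d[2]=0
print("r",np.linalg.norm(d),"ang",np.arctan2(-(d@yax),-(d@xax)))
print("closed knob",p-.1*xax, "xax",xax)
print("catch",plane(T,*t(403,270),.139),"short knob",plane(T,198,191,.145))
E
```

```text
knobtop [ 0.51832464 -0.28439697  0.175     ] [ 0.5165098  -0.28270209  0.175     ] [ 0.51735084 -0.28352371  0.17522399]
pivot [ 0.56001823 -0.19502457  0.13      ] [ 0.5560727  -0.19725152  0.13      ] [ 0.55831713 -0.19339607  0.1357685 ]
[ 0.6109696  -0.01277923  0.12      ]
[ 0.63028385 -0.36681029  0.12      ]
[ 0.41675208 -0.37925399  0.12      ]
[ 0.39569029 -0.02391582  0.12      ]
[np.float64(0.21556717534529), np.float64(0.3545575216807126), np.float64(0.2138940435203567), np.float64(0.35596180853035486)]
y [-0.05682625  0.99838408  0.        ] yaw 0.05685687825635071
r 0.09861937858262798 ang 1.0774366963159638
closed knob [ 0.46017982 -0.20070719  0.13      ] xax [0.99838408 0.05682625 0.        ]
catch [ 0.49838275 -0.19859393  0.139     ] short knob [0.50939445 0.1108682  0.145     ]
```

The views agree: pivot at about (0.559,-0.195), radius 98.6 mm, box 215x355 mm, and the hook angle about 1.08 rad, within 0.9–1.6. The closed knob should end up near (0.459,-0.201). I'll cage the knob loosely in part-open jaws, starting with an approach at height.

```bash
cat > go.py <<'E'
import sys,numpy as np
from bench import r
from scipy.spatial.transform import Rotation as Ro
P=np.array([.5585,-.195]);L=.0995;YAW=.057
def rel(a,z,ja=None):
    """target knob at hook angle a, TCP height z, jaw tangent to angle ja"""
    o=r.get_obs();R=Ro.from_rotvec(o["orientation"]).as_matrix()
    w=a+YAW;tg=np.r_[P-L*np.array([np.cos(w),np.sin(w)]),z]
    j=(a if ja is None else ja)+YAW
    cur=np.arctan2(R[0,0],-R[1,0])  # -x = (-sin,cos)
    k=o["tcp_pos"][:2]-P
    print("t",round(o["clock"],2),"tcp",o["tcp_pos"].round(4),"F",o["contact_force"].round(1),"w",round(o["grip_width"],4),
     "rel cm",(R.T@(tg-o["tcp_pos"])*100).round(2),"turn",round(-np.degrees(j-cur),1),"tcp ang",round(np.arctan2(-k[1],-k[0])-YAW,3),"tilt",R[:,2].round(3))
if __name__=="__main__": rel(*map(float,sys.argv[1:]))
E
python3 go.py 1.075 .23 .9
python3 -m pendant '-1.9 -3.2 0 0;-1.9 -3.2 0 0;-1.9 -3.2 0 0;-1.9 -3.2 0 0;-1.9 -3.2 0 0;-1.9 -3.2 0 0;-1.9 -3.2 0 0;-1.9 -3.2 0 0' 140 20
python3 go.py 1.075 .23 .9
```

```text
t 0.15 tcp [ 0.228  -0.6349  0.2306] F [0.  0.2 0. ] w 0.0858 rel cm [-23.18 -38.95   0.08] turn -35.1 tcp ang 0.869 tilt [-0.001  0.001 -1.   ]
clock: 0.82
tcp_pos: [0.4145, -0.4053, 0.2262]
orientation: [2.546, -1.831, -0.011]
contact_force: [0.8, 0.3, -0.4]
grip_width: 0.0382
t 0.82 tcp [ 0.4145 -0.4053  0.2262] F [ 0.8  0.3 -0.4] w 0.0382 rel cm [ -8.16 -13.47  -0.47] turn -36.3 tcp ang 0.913 tilt [-0.009 -0.    -1.   ]
```

```bash

python3 -m pendant '-2 -3.4 0 0;-2 -3.4 0 0;-2 -3.3 -0.2 0;0 0 0 -7;0 0 0 -7;0 0 0 -7;0 0 0 -7;0 0 0 -7'
python3 go.py 1.075 .23 .9
```

```text
clock: 1.48
tcp_pos: [0.5024, -0.2959, 0.2261]
orientation: [-2.99, 0.956, 0.014]
contact_force: [1.4, 0.2, 1.4]
grip_width: 0.0388
t 1.48 tcp [ 0.5024 -0.2959  0.2261] F [1.4 0.2 1.4] w 0.0388 rel cm [ 0.49 -1.68 -0.39] turn -0.3 tcp ang 1.006 tilt [-0.008  0.005 -1.   ]
```

```bash
python3 - <<'E'
from bench import r
import cv2
for n in ["top","wrist"]:
    f=r.grab_frame(n); cv2.imwrite(f"pics/{n}2.png",f["color"][:,:,::-1])
E
```

```text
(no output)
```

View pics/wrist2.png

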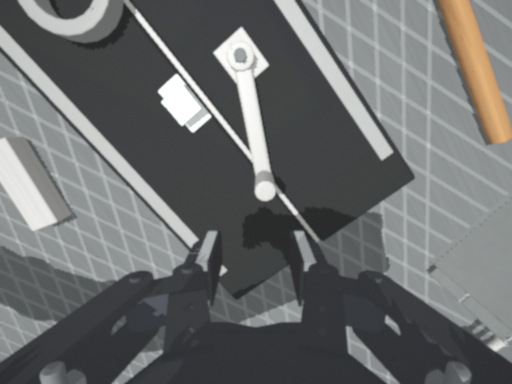

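The wrist view shows the knob's top at (265,190), just ahead of the jaws, with the pivot cap at (240,57). I'll check both by casting rays from this view.

```bash
python3 - <<'E'
from bench import r
import numpy as np
from scipy.spatial.transform import Rotation as Ro
o=r.get_obs();f=r.grab_frame("wrist");H=np.array(f["hand_eye"]);R=Ro.from_rotvec(o["orientation"]).as_matrix()
for u,v,z in [(265,191,.175),(240,57,.133)]:
    d=R@H[:3,:3]@np.array([(u-f["cx"])/f["fx"],(v-f["cy"])/f["fy"],1]);c=o["tcp_pos"]+R@H[:3,3]
    print(c+d*(z-c[2])/d[2])
E
python3 go.py 1.075 .23 .9
```

```text
[ 0.51825112 -0.2845854   0.175     ]
[ 0.55924085 -0.19411979  0.133     ]
t 1.63 tcp [ 0.502  -0.2966  0.2262] F [-1.  -0.6  0.1] w 0.0386 rel cm [ 0.47 -1.77 -0.39] turn -0.9 tcp ang 1.006 tilt [-0.008  0.005 -1.   ]
```

The wrist view agrees to about 1 mm. Next I centre over the knob and then lower.

```bash

python3 -m pendant '0.5 -1.8 0 0;0 0 0 0'
python3 go.py 1.075 .155 .9
```

```text
clock: 1.8
tcp_pos: [0.5162, -0.2856, 0.2259]
orientation: [-2.98, 0.988, 0.015]
contact_force: [0.5, 1.1, 0.2]
grip_width: 0.0386
t 1.8 tcp [ 0.5162 -0.2856  0.2259] F [0.5 1.1 0.2] w 0.0386 rel cm [ 0.04 -0.05  7.09] turn -1.5 tcp ang 1.077 tilt [-0.008  0.005 -1.   ]
```

```bash

python3 -m pendant '0.1 -0.1 2 0;0 0 2 0;0 0 1.6 0;0 0 1.2 0;0 0 0.3 0;0 0 0 0'
python3 go.py 0.9 .153 .8
python3 - <<'E'
from bench import r
import cv2
for n in ["scene","wrist"]:
    f=r.grab_frame(n); cv2.imwrite(f"pics/{n}3.png",f["color"][:,:,::-1])
E
```

```text
clock: 2.3
tcp_pos: [0.5173, -0.2868, 0.1532]
orientation: [-2.97, 1.021, 0.011]
contact_force: [-0.4, 0.4, 0.1]
grip_width: 0.0388
t 2.3 tcp [ 0.5173 -0.2868  0.1532] F [-0.4  0.4  0.1] w 0.0388 rel cm [-1.91  0.16  0.04] turn 2.9 tcp ang 1.092 tilt [-0.007  0.003 -1.   ]
```

View pics/wrist3.png

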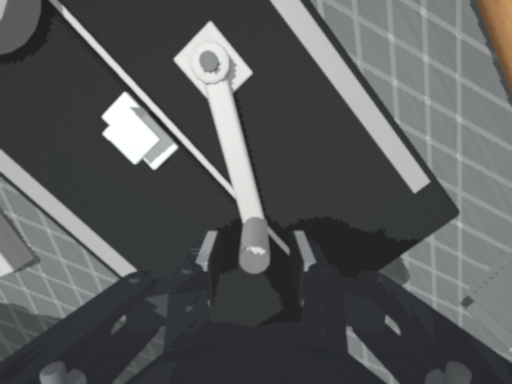

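View pics/scene3.png

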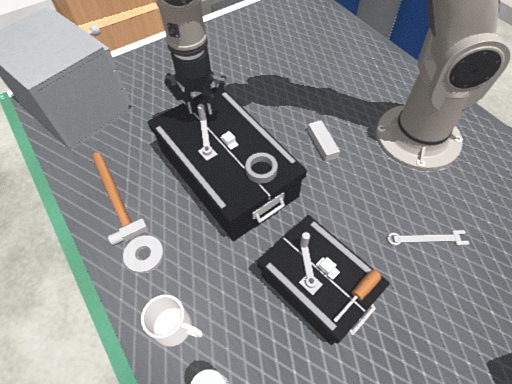

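The wrist view shows the knob at (255,245), between the pads at about (210,250) and (300,250). Now I swing it.

```bash

python3 -m pendant '-0.9 0 0 3;-0.9 0 0 5;-0.9 -0.05 0 5;-0.9 -0.05 0 5;0 0 0 0'
python3 go.py 0.5 .153 .5
```

```text
clock: 2.82
tcp_pos: [0.4949, -0.2639, 0.1596]
orientation: [2.759, -1.501, 0.007]
contact_force: [-0.3, 0.6, 0.0]
grip_width: 0.0385
t 2.82 tcp [ 0.4949 -0.2639  0.1596] F [-0.3  0.6  0. ] w 0.0385 rel cm [-2.51  0.87  0.65] turn 1.0 tcp ang 0.769 tilt [ 0.004 -0.003 -1.   ]
```

```bash

python3 -m pendant '-0.9 0.4 0.3 0;-0.9 0.3 0.3 0;-0.8 0.2 0.1 0;0 0 0 0'
python3 go.py 0.2 .153 .25
```

```text
clock: 3.15
tcp_pos: [0.4756, -0.2485, 0.1561]
orientation: [2.763, -1.493, 0.021]
contact_force: [-0.4, 0.0, -0.1]
grip_width: 0.0385
t 3.15 tcp [ 0.4756 -0.2485  0.1561] F [-0.4  0.  -0.1] w 0.0385 rel cm [-3.09 -0.42  0.28] turn 15.7 tcp ang 0.516 tilt [ 0.012 -0.007 -1.   ]
```

```bash

python3 -m pendant '-0.9 0 0.2 4;-0.9 0 0.1 4;-0.9 0 0 4;-0.4 0 0 3;0 0 0 0'
python3 go.py 0.0 .153 .05
python3 - <<'E'
from bench import r
import cv2
for n in ["scene","wrist"]:
    f=r.grab_frame(n); cv2.imwrite(f"pics/{n}4.png",f["color"][:,:,::-1])
E
```

```text
clock: 3.57
tcp_pos: [0.4624, -0.2219, 0.1543]
orientation: [-2.536, 1.851, -0.028]
contact_force: [0.3, 0.5, -0.8]
grip_width: 0.0386
t 3.57 tcp [ 0.4624 -0.2219  0.1543] F [ 0.3  0.5 -0.8] w 0.0386 rel cm [-2.13 -0.33  0.11] turn 11.6 tcp ang 0.216 tilt [ 0.016 -0.009 -1.   ]
```

View pics/wrist4.png

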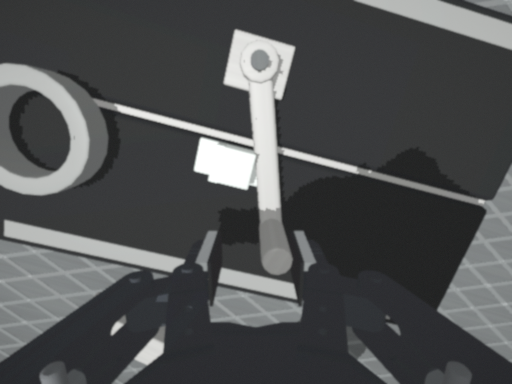

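The wrist view shows the bar at (265,160) about to enter the catch at (230,165), with the knob at (277,250) against the trailing finger. I'll keep going to the stop.

```bash

python3 -m pendant '-0.8 -0.1 0.1 4;-0.8 -0.1 0 4;-0.7 -0.1 0 2;-0.5 0 0 0;0 0 0 0'
python3 go.py -0.11 .153 .05
python3 -m pendant '-0.4 0 0 0;-0.4 0 0 0'
python3 go.py -0.11 .153 .05
```

```text
clock: 4.08
tcp_pos: [0.46, -0.1974, 0.1533]
orientation: [-2.366, 2.062, -0.031]
contact_force: [0.5, -0.1, 0.8]
grip_width: 0.0384
t 4.08 tcp [ 0.46   -0.1974  0.1533] F [ 0.5 -0.1  0.8] w 0.0384 rel cm [-0.77 -0.02  0.02] turn 1.7 tcp ang -0.033 tilt [ 0.017 -0.011 -1.   ]
clock: 4.25
tcp_pos: [0.4591, -0.1906, 0.1533]
orientation: [-2.369, 2.06, -0.032]
contact_force: [-0.6, -0.4, -0.3]
grip_width: 0.0387
t 4.25 tcp [ 0.4591 -0.1906  0.1533] F [-0.6 -0.4 -0.3] w 0.0387 rel cm [-0.08 -0.01  0.03] turn 1.8 tcp ang -0.102 tilt [ 0.017 -0.012 -1.   ]
```

```bash

python3 -m pendant '-0.2 0 0 0;-0.2 0 0 0'
python3 -m pendant '-0.2 0 0 0;0 0 0 0'
python3 - <<'E'
from bench import r
import cv2
for n in ["wrist"]:
    f=r.grab_frame(n); cv2.imwrite(f"pics/{n}5.png",f["color"][:,:,::-1])
E
python3 go.py -0.11 .153 .05
```

```text
clock: 4.42
tcp_pos: [0.4587, -0.188, 0.1534]
orientation: [-2.37, 2.06, -0.036]
contact_force: [2.2, -10.3, -3.2]
grip_width: 0.0381
clock: 4.58
tcp_pos: [0.4588, -0.1889, 0.1534]
orientation: [2.37, -2.062, 0.042]
contact_force: [0.0, 0.8, 0.7]
grip_width: 0.0383
t 4.63 tcp [ 0.4588 -0.1887  0.1534] F [-0.8 -0.   0.5] w 0.0385 rel cm [ 0.11 -0.02  0.04] turn 1.8 tcp ang -0.12 tilt [ 0.02  -0.017 -1.   ]
```

View pics/wrist5.png

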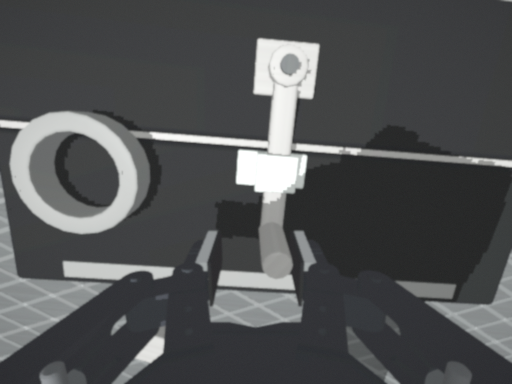

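The bar now lies through the catch at (272,170). A 10 N reaction spike shows it reached the end stop. I'll centre the jaws to free the knob, then lift.

```bash

python3 -m pendant '0.6 0 0 0;0.4 0 0 0;0 0 0 0'
python3 go.py 0 .153 .05
python3 -m pendant '0 0 -1 0;0 0 -2 0;0 0 -3 0;0 0 -3 0;0 0 -2 0;0 0 0 0;0 0 0 0'
python3 - <<'E'
from bench import r
import cv2
from h import *
for n in ["scene","wrist","top"]:
    f=r.grab_frame(n); cv2.imwrite(f"pics/{n}6.png",f["color"][:,:,::-1]); np.save(f"{n}6.npy",f,allow_pickle=True)
E
python3 go.py 0 .25 .05
```

```text
clock: 4.88
tcp_pos: [0.4604, -0.1986, 0.1537]
orientation: [-2.371, 2.059, -0.04]
contact_force: [-1.4, -0.6, 0.4]
grip_width: 0.0385
t 4.88 tcp [ 0.4604 -0.1986  0.1537] F [-1.4 -0.6  0.4] w 0.0385 rel cm [0.18 0.16 0.07] turn 1.9 tcp ang -0.02 tilt [ 0.02  -0.016 -1.   ]
clock: 5.47
tcp_pos: [0.4574, -0.1955, 0.2715]
orientation: [-2.372, 2.057, -0.035]
contact_force: [-0.5, 0.5, 0.4]
grip_width: 0.039
t 5.62 tcp [ 0.4566 -0.1954  0.2696] F [-1.4 -0.6  0. ] w 0.0386 rel cm [ 0.53 -0.15  1.97] turn 2.0 tcp ang -0.053 tilt [ 0.015 -0.013 -1.   ]
```

View pics/wrist6.png

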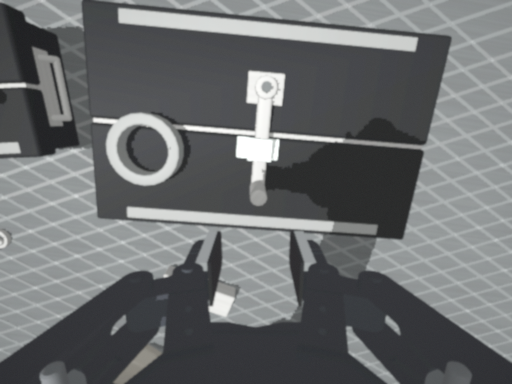

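View pics/scene6.png

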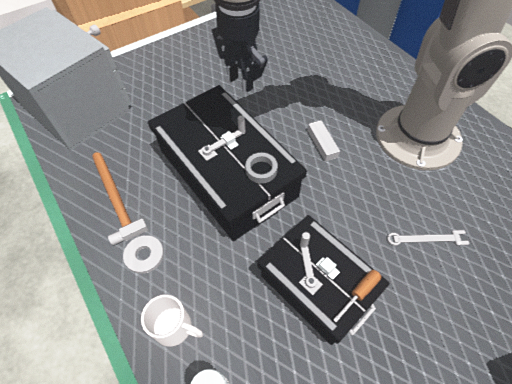

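The wrist view shows the hook through the catch at (258,148), the knob's top at (258,196) and the pivot at (266,87), with the gripper clear. The scene view shows the short box's hook unchanged. Last, I measure the angle and compare the short box with its starting picture.

```bash
python3 - <<'E'
from bench import r
import numpy as np,cv2
from h import *
from scipy.spatial.transform import Rotation as Ro
o=r.get_obs();f=load("wrist6.npy");H=np.array(f["hand_eye"]);R=Ro.from_rotvec(o["orientation"]).as_matrix()
q=[]
for u,v,z in [(258,197,.175),(266,87,.133)]:
    d=R@H[:3,:3]@np.array([(u-f["cx"])/f["fx"],(v-f["cy"])/f["fy"],1]);c=o["tcp_pos"]+R@H[:3,3]
    q.append(c+d*(z-c[2])/d[2])
d=q[0]-q[1];print(q,"angle",np.arctan2(-d[1],-d[0])-.057,np.hypot(*d[:2]))
a=cv2.imread("pics/scene0.png");b=cv2.imread("pics/scene6.png")
print("short box scene diff",cv2.absdiff(a,b)[210:345,250:395].max())
E
```

```text
[array([ 0.45892358, -0.19796349,  0.175     ]), array([ 0.55693226, -0.19235986,  0.133     ])] angle 0.00011264207567024398 0.0981687439378938
short box scene diff 22
```

```bash
python3 -c "
from bench import r
print(abs(r.get_obs()['qvel']).max()); print(r.hand_in())"
```

```text
0.01466415144872579
the job is handed in; nothing more can be done
None
```

The longer toolbox's hook is closed in its catch and released. I handed the job in at about 5.6 s; no verdict is reported.

- **What I did:** I found the pivot and knob from the top and scene cameras, and the wrist camera agreed to within about 2 mm. I put half-open jaws around the knob without gripping it and swung the hook from about 1.08 rad to its end stop. The stop showed as a reaction of about 10 N. I then centred the jaws on the knob and lifted about 12 cm clear.
- **Hook angle:** the last wrist picture put it at about 0.00 rad, with the bar through the catch. The knob measured 98 mm from the pivot, against the 100 mm given.
- **Short toolbox:** its area in the scene picture matched the starting one; the largest pixel difference was 22 of 255, which I took as image noise.
- **Robot:** it was clear of everything, with near-zero contact force and the joints almost still.

No check failed or disagreed.

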